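# Hand-finish a specimen mount and show its face to the inspection camera

## Task

Take the green specimen mount out of the rack, set its underside flat on the near end of the fine (red-brown) abrasive strip and, pressing with a light, steady force of about 8 N, push it slowly in one stroke along almost the whole strip to the far end. Then lift it and hold it up to the inspection camera with the ground underside facing the lens, square to it and centred on its axis 60 mm in front of the lens, and finish there still holding the mount quite still in the gripper, clear of everything else. Do not knock the camera, and leave the other three mounts in the rack.

Things in the scene. Friction and masses are not known exactly. Their poses are not given: they have to be found in the camera images.
- green_mount: green resin cylinder with a metal specimen cast in it: diameter 32 mm, 30 mm tall, about 45 g, standing upright in one of the rack's pockets. Origin: centre of its underside, the face to be ground; z is its axis, from that face to the back (the top at the start)
- green_mount_back (a point): centre of the green mount's back (its top at the start), 30 mm from the underside
- black_mount: black mount of the same size, in the rack; leave it there. Origin and axes as for the green one
- maroon_mount: dark red mount of the same size, in the rack; leave it there. Origin and axes as for the green one
- ivory_mount: ivory mount of the same size, in the rack; leave it there. Origin and axes as for the green one
- rack: fixed grey plastic block 56 x 210 x 14 mm (x, y, z), origin at the centre of its underside, with four round pockets (35 mm wide, 8 mm deep, floor 6 mm above the bench) in one row along its y axis at y = -75, -25, 25, 75 mm; a mount stands 22 mm proud of it. Nothing stands beside the row in the rack's x direction, so a mount is best gripped across the row
- grinder: fixed hand grinder on the bench: pale casing 320 (x) x 210 (y) mm, deck 51 mm high with a rim to 58 mm, origin at the centre of its underside, x along the strips and pointing away from the robot. Two abrasive strips lie side by side on it, each clamped by a steel bar at x = -131 and +131 mm (bar tops 73 mm high, thumb screws to 80 mm); supply rolls sit behind at x = 192 mm. The black strip (y = +46 mm) is the coarse one, the red-brown strip (y = -46 mm) the fine one
- fine_platen: the fine, red-brown abrasive strip on its stiff backing plate, flat and level, 220 mm long (x) and 70 mm wide (y). Origin: centre of the strip's upper surface, 70 mm above the bench when nothing presses on it; x runs along the strip from the near end to the far end, z up. The plate rests on a foam cushion and sinks level under load by 1 mm for every 1.5 N of push (8 N: 5.3 mm), at most 9 mm
- lens (a point): centre of the inspection camera's front glass. The camera is a pale tube 44 mm wide at its dark front with a white light ring, 108 mm long, on a post and a dark base plate, tilted up and towards the robot's side. z points out of the lens along its axis, upward at 0.3 to 0.55 rad from vertical. A post of 16 mm diameter and 178 mm high stands 62 mm to its side (along the +y axis of this point)
- focus (a point): the point on the lens axis 60 mm in front of the lens, where the centre of the ground face is to be held; z points away from the lens, along its axis
There are look-alikes about, which are no part of the job. Of the things like the green_mount, leave any that is blue or orange; of the rest the smaller one is meant.

How it is judged:
By the outcome, as a careful person would: the job done as asked, in the order asked, and still so for the second after the job is handed in, while the arm keeps its last pose, push and grip.
It also fails if it takes over 54 s, if anything falls off the work surface, if the arm or the gripper's body presses on something with over 40 N, if the wrist force passes 120 N, or if a joint passes its speed limit or range.

## Robot

A 6-joint arm with a two-finger parallel gripper is mounted at the origin on the work surface. World frame = base frame: x ahead of the robot, y to its left, z up, the work surface at z = 0. Lengths are in mm, angles in rad, forces in N, time in s.
With the tool pointing down it reaches from about 400 to 825 mm from the base axis. Payload 7 kg.
Tool frame: the origin (TCP) lies on the centre line of the jaws, within the pads' length; the fingertips stand 17 mm ahead of it and the grasp point (between the pads) lies 2 mm behind it; y points along the fingers, x is the direction in which the jaws open and shut, and the axes are right-handed (so a half turn about y gives the same grasp; the last joint's range is limited). The gripper opens to 85 mm and grips with 20 to 120 N. Pads are 22 mm wide; open, the fingers measure 114 mm over their backs; the gripper's body (76 mm by 85 mm) begins 54 mm behind the grasp point. The pads swing forward as they close: fully open they stand 13 mm farther back than shut.
Start: joints at [-1.012, 0.359, 0.012, 0, -1.224, -0.288], TCP at [180.538, -650.386, 248.302] pointing down, gripper open.
Joint ranges: [-3.07, 3.07], [-1.43, 2.12], [-1.02, 1.25], [-3.03, 1.67], [-3.05, -0], [-3.03, 3.03]. Speed limits (rad/s): [2.39, 2.39, 3.01, 3.14, 3.14, 3.14].

## Interface

Orientations are given as a unit quaternion [x, y, z, w].
In Python, from cell import manip gives the robot as it stands.
- The arm moves only by the tool play_rows, never from a script. Its argument "rows" is a list of rows, each a list of 5 numbers: the shift along the tool's x, y, z in mm, then the turn about the tool's y in degrees, then the finger opening in mm, from 0 to 85.4. In form: [[x, y, z, roll, hand], ...]. A call has 1 to 8 rows; each row is the pose to reach, as a shift and turn from the pose measured when the call began, along the tool's axes at that moment; what a row does not reach only later rows make up. A row lasts 1/12 s, in which the tool goes at most 41.7 mm and 7.16 degrees, less where a joint would pass 70% of its speed; a pose out of reach is approached as far as the arm can. A call with a gripper value outside its range is refused whole. The fingers move at their own pace and stop on an object; "squeeze" is the grip in N (left out, the last holds). Time passes only in rows, so rows that repeat a pose let the fingers close. It gives the time, the measured TCP pose, the force and the opening at its end, in the units of the state.
- manip.observe(): the state, without advancing time (a new reading comes with each control period).
- manip.camera(name): name is "scene" or "top" or "wrist"; returns a dict with "image" (384x512x3 uint8, blue, green, red), "mtx" (3x3 intrinsics, pixels), "extrinsics" (4x4, takes a point from camera to world coordinates); the wrist camera has in their place "T_tool_cam" (4x4, takes a point from camera to tool coordinates, whose origin is the TCP and whose axes are the tool frame's). Camera axes: x right, y down, z forward; pixel columns grow to the right and rows downward; lengths in mm; the calibration is good to about 2 mm. A picture is of the moment at which its call begins: read the wrist's pose just before it. There is no depth.
- manip.sign_off(): hands the job in, once; it reports no verdict.
The state is a dict: "t": time; "joints": joint angles; "qd": joint speeds; "effort": joint torques, N m; "position": TCP position; "orientation": TCP orientation; "force": force on the tool from outside, world axes, zero at the start; "wrist_torque": the same for the moment, N m; "grip_width": finger opening in mm.
Only numpy, scipy, OpenCV 4.12 (cv2) and the standard library are available. Lean on these libraries where they do the work, as an engineer would, in place of code of your own. Each camera call takes 0.05 s, during which the arm holds its last target.

## Working session

There is one attempt and no reset: what is moved stays moved. The work goes in short steps, Python scripts to look and compute and a tool call to move; the robot and the scene stay as the last step left them, time stands still between calls to the robot, and variables do not carry over. Pictures are saved under pics/ and viewed, and the job is handed in when it is done.

Besides the shell and the picture viewer there is one more tool, called after "Request:" as name(argument=value, ...), one argument or row to a line, values as JSON. play_rows: Moves the arm, as the interface text tells. Its arguments: {"type":"object","properties":{"rows":{"type":"array"},"squeeze":{"type":"number"}},"required":["rows"]}

```bash
ls; mkdir -p pics; python3 - <<'E'
from cell import manip
import cv2
s=manip.observe()
print({k:(v if not hasattr(v,'round') else v) for k,v in s.items()})
for n in ["scene","top","wrist"]:
    c=manip.camera(n); cv2.imwrite(f"pics/{n}0.png",c["image"]); print(n,c["mtx"],c.get("extrinsics",c.get("T_tool_cam")))
E
```

```text
pics
{'t': 0.0, 'joints': array([-1.01190392e+00,  3.59423673e-01,  1.10600717e-02, -3.60523181e-04,
       -1.22410544e+00, -2.88076464e-01]), 'qd': array([ 2.30240642e-05, -1.73600761e-03,  6.57998601e-04, -2.16013469e-03,
        6.89375108e-04,  2.38347846e-03]), 'effort': array([-1.99513088e-03, -5.83318412e+01,  2.93411261e+01,  6.93658277e+00,
       -6.09875002e-03, -1.20674628e-05]), 'position': array([ 180.41671565, -649.96862556,  247.33852901]), 'orientation': array([ 0.42744964,  0.56321544, -0.5625725 , -0.42847094]), 'force': array([-0.71001211, -0.30124738,  0.7789039 ]), 'wrist_torque': array([-0.00621798, -0.0413927 ,  0.01002285]), 'grip_width': 85.41605367818802}
scene [[484.90517403   0.         246.49409238]
 [  0.         484.90517403 191.44898137]
 [  0.           0.           1.        ]] [[-8.72207285e-01  2.93212002e-01 -3.91511397e-01  9.11285026e+02]
 [ 4.88732040e-01  5.54951653e-01 -6.73178770e-01  5.82601263e+02]
 [ 1.98858020e-02 -7.78495591e-01 -6.27334974e-01  7.23969188e+02]
 [ 0.00000000e+00  0.00000000e+00  0.00000000e+00  1.00000000e+00]]
top [[437.72736222   0.         260.56080946]
 [  0.         437.72736222 189.7480429 ]
 [  0.           0.           1.        ]] [[ 2.30189390e-02 -9.93236264e-01  1.13806209e-01  4.32363106e+02]
 [-9.99728003e-01 -2.24423527e-02  6.34516674e-03 -3.78984280e+01]
 [-3.74817062e-03 -1.13921313e-01 -9.93482705e-01  9.88062046e+02]
 [ 0.00000000e+00  0.00000000e+00  0.00000000e+00  1.00000000e+00]]
wrist [[294.27118522   0.         255.11563585]
 [  0.         294.27118522 193.31857839]
 [  0.           0.           1.        ]] [[ 9.99999461e-01 -5.55462006e-04 -8.77327434e-04  9.66545111e-02]
 [ 6.57950979e-04 -3.14696161e-01  9.49192232e-01 -1.24790222e+02]
 [-8.03331796e-04 -9.49192298e-01 -3.14695626e-01  8.09677521e+01]
 [ 0.00000000e+00  0.00000000e+00  0.00000000e+00  1.00000000e+00]]
```

View pics/scene0.png

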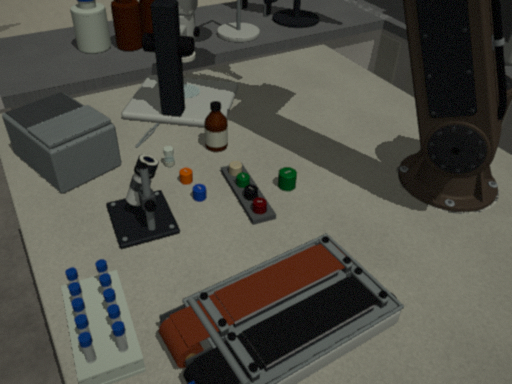

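View pics/top0.png

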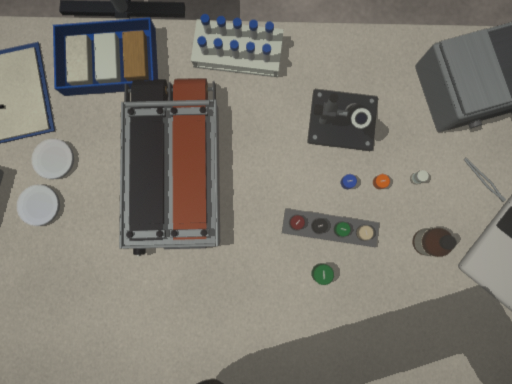

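View pics/wrist0.png

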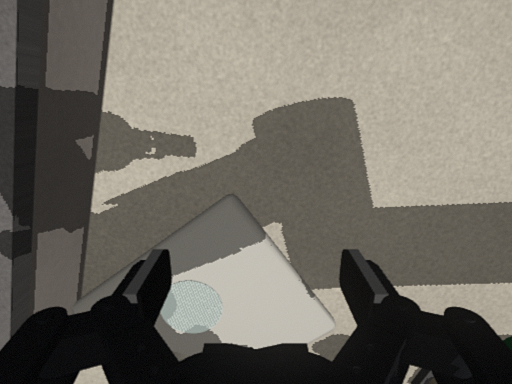

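The top view shows these things that could pass for the target: 
- the green mount in the rack at (343,229)
- a larger green cylinder standing free at (323,274)
- a blue one at (349,181) and an orange one at (382,181)

I choose the one in the rack and will check it in a crop.

```bash
cat > h.py <<'E'
import numpy as np, cv2
from scipy.spatial.transform import Rotation as Ro
from cell import manip
def tool():
    s=manip.observe(); T=np.eye(4); T[:3,:3]=Ro.from_quat(s["orientation"]).as_matrix(); T[:3,3]=s["position"]; return s,T
def cam(n):
    s,T=tool(); c=manip.camera(n); E=c["extrinsics"] if n!="wrist" else T@np.array(c["T_tool_cam"]); return c["image"],np.array(c["mtx"]),np.array(E)
def ray(K,E,px):
    d=E[:3,:3]@np.linalg.inv(K)@[px[0],px[1],1]; return E[:3,3],d/np.linalg.norm(d)
def atz(K,E,px,z):
    o,d=ray(K,E,px); return o+d*(z-o[2])/d[2]
def proj(K,E,P):
    P=np.atleast_2d(P); p=(P-E[:3,3])@E[:3,:3]; q=p@K.T; return q[:,:2]/q[:,2:]
def tri(rays):
    A=np.zeros((3,3));b=np.zeros(3)
    for o,d in rays:
        M=np.eye(3)-np.outer(d,d);A+=M;b+=M@o
    return np.linalg.solve(A,b)
E
python3 - <<'E'
from h import *
im,K,E=cam("top"); np.savez("top.npz",im=im,K=K,E=E)
im2,K2,E2=cam("scene"); np.savez("scene.npz",im=im2,K=K2,E=E2)
cv2.imwrite("pics/t_rack.png",cv2.resize(im[150:300,270:400],None,fx=5,fy=5,interpolation=cv2.INTER_CUBIC)[:,:])
cv2.imwrite("pics/t_cam.png",cv2.resize(im[80:160,300:390],None,fx=7,fy=7,interpolation=cv2.INTER_CUBIC))
cv2.imwrite("pics/t_gr.png",cv2.resize(im[70:260,100:240],None,fx=3,fy=3,interpolation=cv2.INTER_CUBIC))
cv2.imwrite("pics/s_cam.png",cv2.resize(im2[140:260,90:320],None,fx=3.4,fy=3.4,interpolation=cv2.INTER_CUBIC))
for n,p,z in [("green",(343,229),36),("maroon",(297,222),36),("ivory",(366,233),36),("gr bl",(122,247),58),("gr br",(217,247),58)]: print(n,atz(K,E,p,z).round(1))
E
```

```text
green [ 459.9 -212.3   36. ]
maroon [ 472.8 -112.5   36. ]
ivory [ 452.4 -262.    36. ]
gr bl [410.8 257.5  58. ]
gr br [415.4  57.   58. ]
```

```bash
ls -la pics
```

```text
total 1936
drwxr-xr-x 2 agent agent   4096 Dec  7 13:51 .
drwxr-xr-x 3 agent agent   4096 Dec  7 13:51 ..
-rw-r--r-- 1 agent agent 323352 Dec  7 13:51 s_cam.png
-rw-r--r-- 1 agent agent 319210 Dec  7 13:49 scene0.png
-rw-r--r-- 1 agent agent 217366 Dec  7 13:51 t_cam.png
-rw-r--r-- 1 agent agent 243722 Dec  7 13:51 t_gr.png
-rw-r--r-- 1 agent agent 308943 Dec  7 13:51 t_rack.png
-rw-r--r-- 1 agent agent 254029 Dec  7 13:49 top0.png
-rw-r--r-- 1 agent agent 294837 Dec  7 13:49 wrist0.png
```

View pics/t_rack.png

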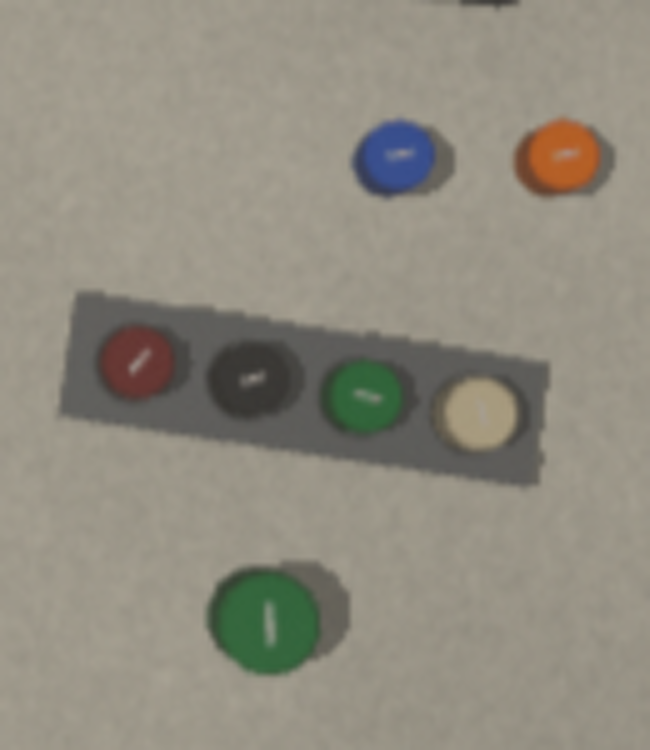

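View pics/t_cam.png

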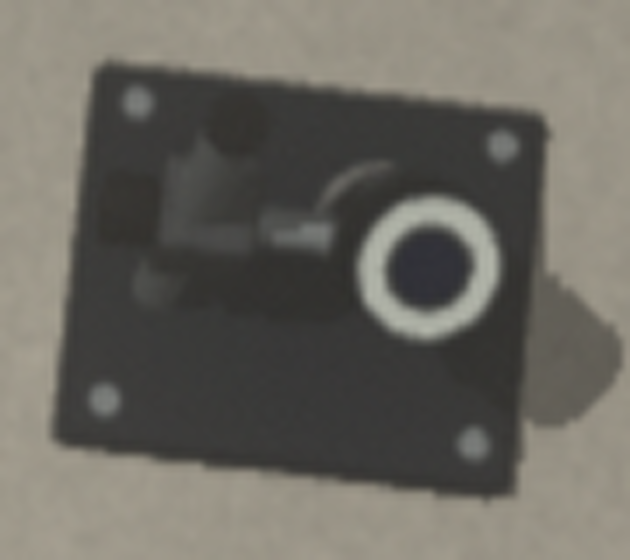

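View pics/t_gr.png

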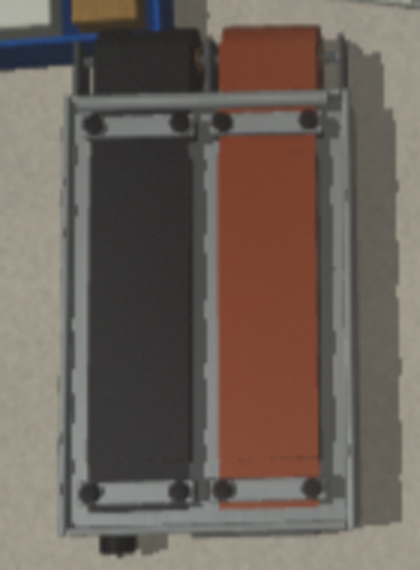

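View pics/s_cam.png

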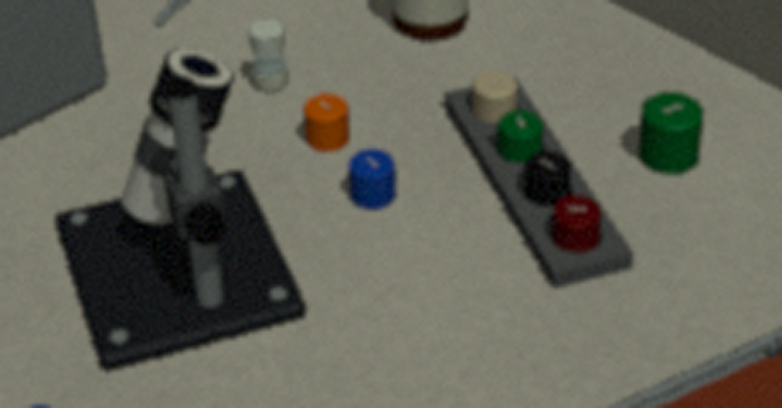

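The crop shows the chosen mount at top-view (342.8,229.2). It stands in a pocket and is clearly smaller than the loose green cylinder at (323.8,274). Next I'll measure the rest coarsely and plan the move over the rack.

```bash
cat >> h.py <<'E'
def shift(pos,az=None):
    """tool-frame shift to reach TCP world pos; roll (deg about tool y) for tool-x azimuth az (rad) assuming y down"""
    s,T=tool(); d=T[:3,:3].T@(np.array(pos)-T[:3,3]); r=None
    if az is not None:
        a=np.arctan2(T[1,0],T[0,0]); da=(az-a+np.pi)%(2*np.pi)-np.pi; r=-np.degrees(da)
    print("t",round(s["t"],2),"pos",s["position"].round(1),"F",s["force"].round(1),"w",round(s["grip_width"],1),"y",T[:3,1].round(4),"j",s["joints"].round(3)); print("shift",d.round(1),"roll",r)
E
python3 - <<'E'
from h import *
t=np.load("top.npz"); s=np.load("scene.npz")
lens=tri([ray(t["K"],t["E"],(361.3,118.1)),ray(s["K"],s["E"],(148.2,159.4))]); print("lens",lens)
print(proj(t["K"],t["E"],lens),proj(s["K"],s["E"],lens))
# base corners top view z~8
for p in [(97,65),(545,115),(515,495),(55,440)]: print("base",atz(t["K"],t["E"],(300+p[0]/7,80+p[1]/7),8).round(1))
# grinder: fine strip corners px crop/3+(100,70)
for p in [(220,136),(316,134),(318,480),(222,480)]: print("fine",atz(t["K"],t["E"],(100+p[0]/3,70+p[1]/3),70).round(1))
for p in [(65,98),(348,92),(352,528),(62,532)]: print("rim",atz(t["K"],t["E"],(100+p[0]/3,70+p[1]/3),58).round(1))
shift((460,-212,140),np.pi-0.136)
E
```

```text
lens [ 676.51579695 -228.63972624  142.38898653]
[[361.30359789 118.09433063]] [[148.20606563 159.40191768]]
base [ 781.3 -149.5    8. ]
base [ 767.5 -297.3    8. ]
base [ 639.8 -286.6    8. ]
base [ 654.7 -137.     8. ]
fine [694.6 159.6  70. ]
fine [697.6  90.7  70. ]
fine [450.3  80.   70. ]
fine [448.8 146.9  70. ]
rim [724.1 276.7  58. ]
rim [733.1  70.2  58. ]
rim [417.5  56.4  58. ]
rim [410.  260.2  58. ]
t 0.25 pos [ 180.5 -650.2  247.9] F [0.2 0.5 0.3] w 85.6 y [-3.e-04  7.e-04 -1.e+00] j [-1.012  0.359  0.012 -0.    -1.224 -0.288]
shift [ 347.4  108.1 -386.5] roll -66.69506748490689
```

Request:
play_rows(
  rows=[
    [230,20,-255,-50,85],
    [230,20,-255,-50,85],
    [230,20,-255,-50,85],
    [230,20,-255,-50,85],
    [230,20,-255,-50,85],
    [230,20,-255,-50,85],
    [230,20,-255,-50,85],
    [230,20,-255,-50,85],
  ],
)

```text
t: 0.92
position: [359.5, -367.7, 228.8]
orientation: [0.147, 0.692, -0.691, -0.147]
force: [1.4, -1.0, 0.4]
grip_width: 85.2
```

```bash
python3 - <<'E'
from h import *
shift((460,-212,140),np.pi-0.136)
E
```

```text
t 0.92 pos [ 359.5 -367.7  228.8] F [ 1.4 -1.   0.4] w 85.2 y [ 3.e-04  4.e-04 -1.e+00] j [-4.150e-01  1.080e-01 -3.660e-01 -1.000e-03 -1.096e+00 -4.000e-03]
shift [ -28.4   88.9 -183.1] roll -16.238967956041705
```

Request:
play_rows(
  rows=[
    [-28,89,-183,-16.2,85],
    [-28,89,-183,-16.2,85],
    [-28,89,-183,-16.2,85],
    [-28,89,-183,-16.2,85],
    [-28,89,-183,-16.2,85],
    [-28,89,-183,-16.2,85],
    [-28,89,-183,-16.2,85],
  ],
)

```text
t: 1.5
position: [460.0, -210.2, 138.9]
orientation: [0.046, 0.706, -0.705, -0.048]
force: [-0.7, -0.6, 0.6]
grip_width: 85.0
```

```bash
python3 - <<'E'
from h import *
shift((460,-212,60),np.pi-0.136)
im,K,E=cam("wrist"); np.savez("w1.npz",im=im,K=K,E=E); cv2.imwrite("pics/w1.png",im)
E
```

```text
t 1.5 pos [ 460.  -210.2  138.9] F [-0.7 -0.6  0.6] w 85.0 y [-1.9e-03  6.0e-04 -1.0e+00] j [-0.04   0.186 -0.504 -0.001 -0.884 -0.093]
shift [-0.4 78.9  1.8] roll 0.16194009965927342
```

View pics/w1.png

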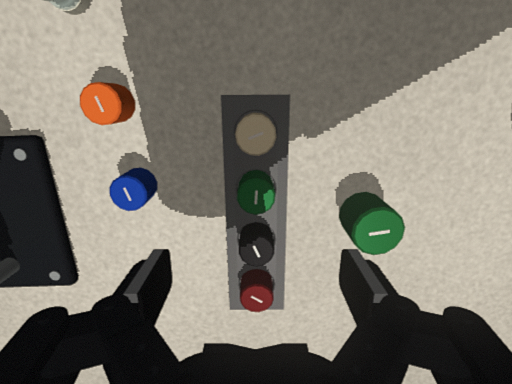

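```bash
python3 - <<'E'
from h import *
w=np.load("w1.npz");K,E,im=w["K"],w["E"],w["im"]
cv2.imwrite("pics/w1c.png",cv2.resize(im[85:325,190:330],None,fx=2.5,fy=2.5,interpolation=cv2.INTER_CUBIC))
for n,p in [("green",(256,198)),("ivory",(256,134)),("black",(257,251)),("maroon",(257,298))]: print(n,atz(K,E,p,36).round(1))
for p in [(221,95),(290,95),(230,310),(284,309)]: print(atz(K,E,p,14).round(1))
# overlay predicted circles for the row
c0=atz(K,E,(256,198),36)
E
```

```text
green [ 458.8 -211.5   36. ]
ivory [ 452.  -262.8   36. ]
black [ 464.4 -162.9   36. ]
maroon [ 470.9 -114.5   36. ]
[ 476.  -294.6   14. ]
[ 421.  -287.2   14. ]
[502.4 -86.6  14. ]
[447.3 -80.4  14. ]
```

View pics/w1c.png

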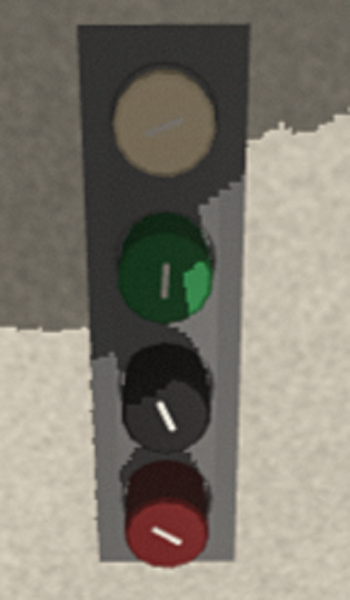

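The wrist crop shows the green mount's top at (256,197.4), partly shadowed, between ivory at (256,134) and black at (257,251). Next I descend and grip across the row.

Request:
play_rows(
  rows=[
    [1,30,1.8,-0.4,85],
    [1,60,1.8,-0.4,85],
    [1,85,1.8,-0.4,85],
    [1,100,1.8,-0.4,85],
    [1,108,1.8,-0.4,85],
    [1,108,1.8,-0.4,85],
    [1,108,1.8,-0.4,85],
  ],
  squeeze=70,
)

```text
t: 2.13
position: [458.7, -213.6, 32.2]
orientation: [0.045, 0.706, -0.706, -0.045]
force: [0.5, 0.2, 0.6]
grip_width: 85.1
```

```bash
python3 - <<'E'
from h import *
shift((458.8,-211.7,31),np.pi-0.127)
im,K,E=cam("wrist"); cv2.imwrite("pics/w2.png",im)
E
```

```text
t 2.13 pos [ 458.7 -213.6   32.2] F [0.5 0.2 0.6] w 85.1 y [-4.e-04  2.e-04 -1.e+00] j [-0.047  0.338 -0.614 -0.    -0.619 -0.081]
shift [ 0.1  1.2 -1.9] roll -0.07726565431176967
```

View pics/w2.png

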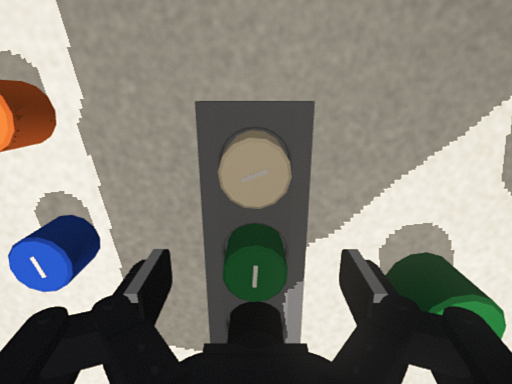

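```bash
python3 - <<'E'
from h import *
for i in range(2):
    im,K,E=cam("wrist"); s,T=tool(); print(atz(K,E,(255,270),36), s["position"])
E
```

```text
[ 458.7014299  -215.54175524   36.        ] [ 459.30922105 -213.3136051    32.86636245]
[ 458.91297001 -215.28585527   36.        ] [ 459.3462123  -213.16459268   32.88217252]
```

Request:
play_rows(
  rows=[
    [0,0.5,-1,0,50],
    [0,0.5,-1,0,25],
    [0,0.5,-1,0,25],
    [0,0.5,-1,0,25],
    [0,0.5,-1,0,25],
    [0,0.5,-1,0,25],
    [0,0.5,-1,0,25],
    [0,0.5,-1,0,25],
  ],
  squeeze=70,
)

```text
t: 2.95
position: [459.7, -212.2, 33.0]
orientation: [0.046, 0.706, -0.706, -0.044]
force: [-1.5, 0.9, 8.3]
grip_width: 29.6
```

```bash
python3 - <<'E'
from h import *
shift((458.8,-211.7,130),np.pi-0.127)
im,K,E=cam("wrist"); cv2.imwrite("pics/w3.png",im)
E
```

```text
t 2.95 pos [ 459.7 -212.2   33. ] F [-1.5  0.9  8.3] w 29.6 y [ 0.0021 -0.     -1.    ] j [-0.044  0.336 -0.615 -0.    -0.618 -0.083]
shift [  0.8 -97.   -0.4] roll -0.019408552766840628
```

View pics/w3.png

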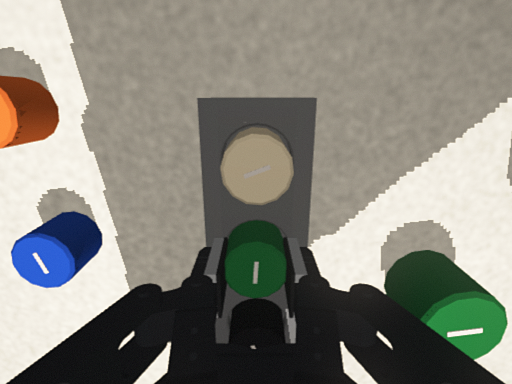

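Request:
play_rows(
  rows=[
    [0,-4,0,0,25],
    [0,-15,0,0,25],
    [0,-35,0,0,25],
    [0,-60,0,0,25],
    [0,-90,0,0,25],
    [0,-110,0,0,25],
    [0,-110,0,0,25],
  ],
)

```text
t: 3.58
position: [461.9, -212.6, 147.6]
orientation: [-0.048, -0.705, 0.706, 0.041]
force: [0.8, -0.3, 0.1]
grip_width: 29.4
```

```bash
python3 - <<'E'
from h import *
shift((480,100,150),np.pi/2+0.045)
shift((480,100,150),-np.pi/2+0.045)
im,K,E=cam("wrist"); cv2.imwrite("pics/w4.png",im); np.savez("w4.npz",im=im,K=K,E=E,T=tool()[1])
im,K,E=cam("scene"); cv2.imwrite("pics/s4.png",cv2.resize(im[40:240,100:360],None,fx=3,fy=3))
E
```

```text
t 3.58 pos [ 461.9 -212.6  147.6] F [ 0.8 -0.3  0.1] w 29.4 y [ 0.0093 -0.0014 -1.    ] j [-0.044  0.173 -0.496  0.001 -0.892 -0.083]
shift [  21.4   -2.6 -312.4] roll 80.18040760239892
t 3.58 pos [ 461.9 -212.6  147.6] F [ 0.8 -0.3  0.1] w 29.4 y [ 0.0093 -0.0014 -1.    ] j [-0.044  0.173 -0.496  0.001 -0.892 -0.083]
shift [  21.4   -2.6 -312.4] roll -99.8195923976011
```

View pics/w4.png

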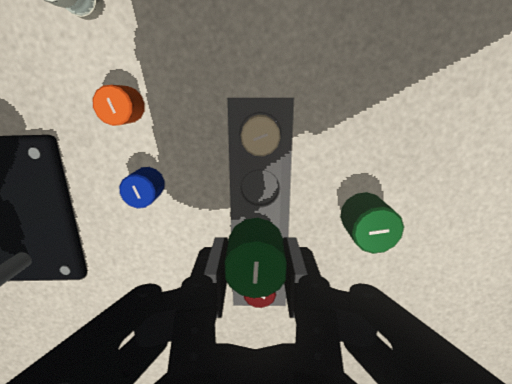

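View pics/s4.png

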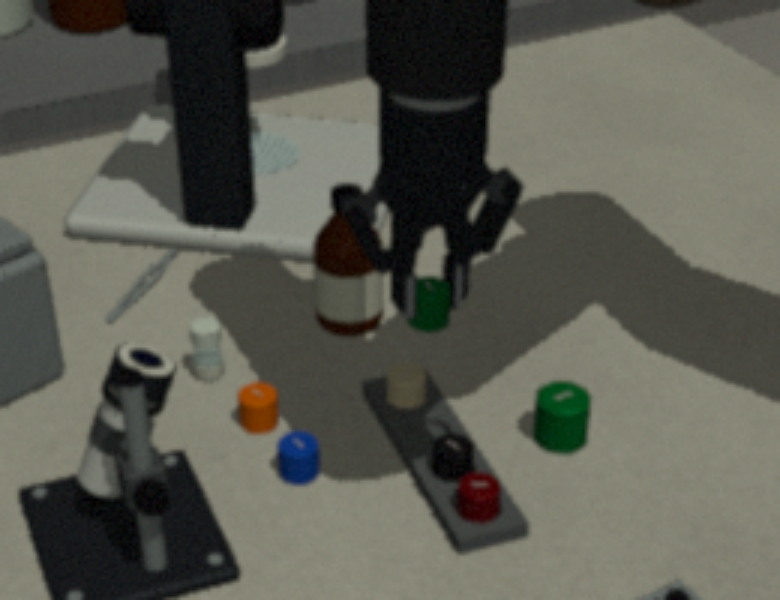

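The wrist picture shows the green mount in the jaws with its top at about (256,270), and the pocket left empty at (260,187). In the tool frame the face centre is about (0, 27, 2). Next move is to the near end of the fine strip.

Request:
play_rows(
  rows=[
    [20,0,-312,50,25],
    [20,0,-312,50,25],
    [20,0,-312,50,25],
    [20,0,-312,50,25],
    [20,0,-312,50,25],
    [20,0,-312,50,25],
    [20,0,-312,50,25],
    [20,0,-312,50,25],
  ],
)

```text
t: 4.35
position: [477.4, 75.0, 142.9]
orientation: [0.337, 0.622, -0.622, -0.335]
force: [0.4, -0.2, 0.2]
grip_width: 29.6
```

```bash
python3 - <<'E'
from h import *
shift((485,115.7,140),np.pi/2+0.045)
shift((485,115.7,140),np.pi/2+0.045)
E
```

```text
t 4.35 pos [477.4  75.  142.9] F [ 0.4 -0.2  0.2] w 29.6 y [ 2.4e-03 -8.0e-04 -1.0e+00] j [ 0.565  0.142 -0.549  0.003 -0.878 -1.559]
shift [ 29.9   2.9 -28.7] roll 30.61899264017099
t 4.35 pos [477.4  75.  142.9] F [ 0.4 -0.2  0.2] w 29.6 y [ 2.4e-03 -8.0e-04 -1.0e+00] j [ 0.565  0.142 -0.549  0.003 -0.878 -1.559]
shift [ 29.9   2.9 -28.7] roll 30.61899264017099
```

Request:
play_rows(
  rows=[
    [30,3,-28.7,30.6,25],
    [30,3,-28.7,30.6,25],
    [30,3,-28.7,30.6,25],
    [30,3,-28.7,30.6,25],
    [30,3,-28.7,30.6,25],
    [30,3,-28.7,30.6,25],
  ],
)

```text
t: 4.85
position: [484.1, 115.6, 138.5]
orientation: [-0.49, -0.51, 0.511, 0.488]
force: [-0.7, 0.5, 0.4]
grip_width: 29.7
```

```bash
python3 - <<'E'
from h import *
shift((485,115.7,140),np.pi/2+0.045)
im,K,E=cam("wrist"); cv2.imwrite("pics/w5.png",im); np.savez("w5.npz",im=im,K=K,E=E)
im,K,E=cam("top"); cv2.imwrite("pics/t5.png",cv2.resize(im[70:290,90:290],None,fx=2.7,fy=2.7))
E
```

```text
t 4.85 pos [484.1 115.6 138.5] F [-0.7  0.5  0.4] w 29.7 y [ 1.0e-04 -2.2e-03 -1.0e+00] j [ 6.31e-01  1.72e-01 -5.23e-01  2.00e-03 -8.77e-01 -2.16e+00]
shift [ 0.1 -1.5 -0.9] roll -0.08647599683952503
```

View pics/w5.png

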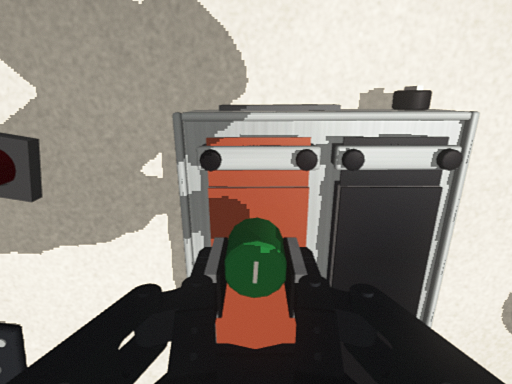

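View pics/t5.png

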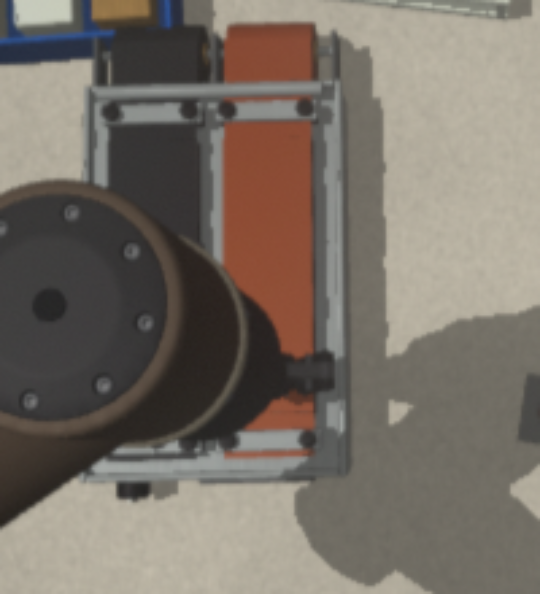

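```bash
python3 - <<'E'
from h import *
w=np.load("w5.npz");K,E=w["K"],w["E"]
for p in [(208,187),(309,186)]: print(atz(K,E,p,70).round(1))
for p in [(210,159),(307,159),(353,159),(449,159)]: print("screw",atz(K,E,p,80).round(1))
print("edge strip", [atz(K,E,p,70).round(1) for p in [(210,240),(308,240)]])
c=np.array([573,119.7]);u=np.array([.999,.045]);v=np.array([-.045,.999])
for x in (-110,-131): print(x,c+u*x+v*35,c+u*x-v*35)
# mount pixel centre at top plane
print("mount top",atz(K,E,(256,270),138.5+3).round(1))
E
```

```text
[464.1  82.   70. ]
[460.4 151.3  70. ]
screw [442.4  85.   80. ]
screw [439.7 146.2  80. ]
screw [438.5 175.2  80. ]
screw [435.8 235.6  80. ]
edge strip [array([504.6,  83.2,  70. ]), array([501.5, 154.7,  70. ])]
-110 [461.535 149.715] [464.685  79.785]
-131 [440.556 148.77 ] [443.706  78.84 ]
mount top [482.1 115.8 141.5]
```

The wrist view shows the near clamp bar at rows 147–168, the strip's near edge at row 187, and the mount centred over the strip at x≈256. All of this agrees with the model to within 2 mm. Now I lower it.

Request:
play_rows(
  rows=[
    [0,15,-0.5,0,25],
    [0,28,-0.5,0,25],
    [0,35,-0.5,0,25],
    [0,38,-0.5,0,25],
    [0,39,-0.5,0,25],
    [0,39,-0.5,0,25],
    [0,39,-0.5,0,25],
  ],
  squeeze=90,
)

```text
t: 5.53
position: [485.3, 115.6, 100.4]
orientation: [-0.489, -0.512, 0.512, 0.487]
force: [0.2, 0.3, -0.3]
grip_width: 28.9
```

```bash
python3 - <<'E'
from h import *
shift((485,116.7,92),np.pi/2+0.045)
E
```

```text
t 5.53 pos [485.3 115.6 100.4] F [ 0.2  0.3 -0.3] w 28.9 y [ 0.0015 -0.0015 -1.    ] j [ 0.63   0.223 -0.566  0.003 -0.781 -2.155]
shift [1.1 8.4 0.3] roll 0.16372193552109834
```

Request:
play_rows(
  rows=[
    [1,1,0,0,25],
    [1,2,0,0,25],
    [1,3,0,0,25],
    [1,4,0,0,25],
    [1,5,0,0,25],
    [1,6,0,0,25],
    [1,6,0,0,25],
  ],
)

```text
t: 6.12
position: [485.4, 116.7, 94.5]
orientation: [0.489, 0.512, -0.512, -0.487]
force: [-0.5, 0.5, 3.8]
grip_width: 28.9
```

Request:
play_rows(
  rows=[
    [0,1,0,0,25],
    [0,2,0,0,25],
    [0,2.8,0,0,25],
    [0,2.8,0,0,25],
    [0,2.8,0,0,25],
  ],
)

```text
t: 6.53
position: [485.4, 116.7, 92.0]
orientation: [0.489, 0.512, -0.512, -0.487]
force: [-3.0, -0.1, 7.3]
grip_width: 28.8
```

```bash
python3 - <<'E'
from h import *
shift((484+180,116.3+8.1,91.7),np.pi/2+0.045)
E
```

```text
t 6.53 pos [485.4 116.7  92. ] F [-3.  -0.1  7.3] w 28.8 y [ 0.002  -0.0013 -1.    ] j [ 0.632  0.235 -0.575  0.003 -0.76  -2.157]
shift [  -0.9    0.7 -178.7] roll 0.18052160678135007
```

Request:
play_rows(
  rows=[
    [0,0.5,-2.5,0,25],
    [0,0.5,-5,0,25],
    [0,0.5,-7.5,0,25],
    [0,0.5,-10,0,25],
    [0,0.5,-12.5,0,25],
    [0,0.5,-15,0,25],
    [0,0.5,-17.5,0,25],
    [0,0.5,-20,0,25],
  ],
)

```text
t: 7.2
position: [505.0, 117.4, 91.7]
orientation: [-0.489, -0.512, 0.512, 0.487]
force: [-4.1, 0.1, 7.2]
grip_width: 28.8
```

Request:
play_rows(
  rows=[
    [0,0.4,-2.5,0,25],
    [0,0.4,-5,0,25],
    [0,0.4,-7.5,0,25],
    [0,0.4,-10,0,25],
    [0,0.4,-12.5,0,25],
    [0,0.4,-15,0,25],
    [0,0.4,-17.5,0,25],
    [0,0.4,-20,0,25],
  ],
)

```text
t: 7.87
position: [524.7, 118.0, 91.6]
orientation: [-0.488, -0.511, 0.512, 0.487]
force: [-4.1, -1.6, 7.8]
grip_width: 28.7
```

Request:
play_rows(
  rows=[
    [0,0.2,-2.5,0,25],
    [0,0.2,-5,0,25],
    [0,0.2,-7.5,0,25],
    [0,0.2,-10,0,25],
    [0,0.2,-12.5,0,25],
    [0,0.2,-15,0,25],
    [0,0.2,-17.5,0,25],
    [0,0.2,-20,0,25],
  ],
)

```text
t: 8.53
position: [544.4, 118.7, 91.7]
orientation: [-0.488, -0.511, 0.513, 0.487]
force: [-4.0, -0.0, 7.8]
grip_width: 28.9
```

```bash
python3 - <<'E'
from h import *
shift((484+180,116.3+8.1,91.5),np.pi/2+0.045)
E
```

```text
t 8.53 pos [544.4 118.7  91.7] F [-4.  -0.   7.8] w 28.9 y [-2.0e-04 -2.8e-03 -1.0e+00] j [ 0.568  0.321 -0.448  0.003 -0.804 -2.092]
shift [-1.000e-01  1.000e-01 -1.198e+02] roll 0.18159408381115935
```

Request:
play_rows(
  rows=[
    [0,0.3,-2.5,0,25],
    [0,0.3,-5,0,25],
    [0,0.3,-7.5,0,25],
    [0,0.3,-10,0,25],
    [0,0.3,-12.5,0,25],
    [0,0.3,-15,0,25],
    [0,0.3,-17.5,0,25],
    [0,0.3,-20,0,25],
  ],
)

```text
t: 9.2
position: [564.1, 119.4, 91.7]
orientation: [-0.488, -0.511, 0.513, 0.487]
force: [-4.3, 0.6, 8.4]
grip_width: 28.7
```

Request:
play_rows(
  rows=[
    [0,0.2,-2.5,0,25],
    [0,0.2,-5,0,25],
    [0,0.2,-7.5,0,25],
    [0,0.2,-10,0,25],
    [0,0.2,-12.5,0,25],
    [0,0.2,-15,0,25],
    [0,0.2,-17.5,0,25],
    [0,0.2,-20,0,25],
  ],
)

```text
t: 9.87
position: [583.8, 120.1, 91.8]
orientation: [-0.488, -0.511, 0.513, 0.487]
force: [-3.7, -0.1, 7.7]
grip_width: 29.2
```

Request:
play_rows(
  rows=[
    [0,0.3,-2.5,0,25],
    [0,0.3,-5,0,25],
    [0,0.3,-7.5,0,25],
    [0,0.3,-10,0,25],
    [0,0.3,-12.5,0,25],
    [0,0.3,-15,0,25],
    [0,0.3,-17.5,0,25],
    [0,0.3,-20,0,25],
  ],
)

```text
t: 10.53
position: [603.6, 120.8, 91.9]
orientation: [-0.488, -0.51, 0.513, 0.487]
force: [-4.4, 0.1, 7.3]
grip_width: 28.6
```

Request:
play_rows(
  rows=[
    [0,0.3,-2.5,0,25],
    [0,0.3,-5,0,25],
    [0,0.3,-7.5,0,25],
    [0,0.3,-10,0,25],
    [0,0.3,-12.5,0,25],
    [0,0.3,-15,0,25],
    [0,0.3,-17.5,0,25],
    [0,0.3,-20,0,25],
  ],
)

```text
t: 11.2
position: [623.4, 121.6, 91.9]
orientation: [-0.488, -0.51, 0.514, 0.487]
force: [-3.2, 0.4, 8.1]
grip_width: 28.8
```

```bash
python3 - <<'E'
from h import *
shift((484+180,116.3+8.1,91.5),np.pi/2+0.045)
E
```

```text
t 11.2 pos [623.4 121.6  91.9] F [-3.2  0.4  8.1] w 28.8 y [-0.0022 -0.0045 -1.    ] j [ 0.501  0.43  -0.268  0.004 -0.877 -2.026]
shift [  0.8   0.3 -40.7] roll 0.20925670276757313
```

Request:
play_rows(
  rows=[
    [0,0.3,-2.6,0,25],
    [0,0.3,-5.2,0,25],
    [0,0.3,-7.8,0,25],
    [0,0.3,-10.4,0,25],
    [0,0.3,-13,0,25],
    [0,0.3,-15.6,0,25],
    [0,0.3,-18.2,0,25],
    [0,0.3,-20.8,0,25],
  ],
)

```text
t: 11.87
position: [644.0, 122.4, 92.0]
orientation: [-0.488, -0.51, 0.514, 0.487]
force: [-3.0, -0.6, 7.0]
grip_width: 28.7
```

Request:
play_rows(
  rows=[
    [0.3,0.3,-2.6,0,25],
    [0.3,0.3,-5.2,0,25],
    [0.3,0.3,-7.8,0,25],
    [0.3,0.3,-10.4,0,25],
    [0.3,0.3,-13,0,25],
    [0.3,0.3,-15.6,0,25],
    [0.3,0.3,-18.2,0,25],
    [0.3,0.3,-20.8,0,25],
  ],
)

```text
t: 12.53
position: [664.7, 123.5, 92.1]
orientation: [-0.488, -0.51, 0.514, 0.487]
force: [-3.4, 0.3, 6.8]
grip_width: 29.0
```

```bash
python3 - <<'E'
from h import *
shift((484+180,116.3+8.1,91.5),np.pi/2+0.045)
im,K,E=cam("wrist"); cv2.imwrite("pics/w6.png",im)
E
```

```text
t 12.53 pos [664.7 123.5  92.1] F [-3.4  0.3  6.8] w 29.0 y [-0.0028 -0.0052 -1.    ] j [ 0.473  0.487 -0.168  0.004 -0.92  -1.998]
shift [0.9 0.6 0.7] roll 0.22851285753301626
```

View pics/w6.png

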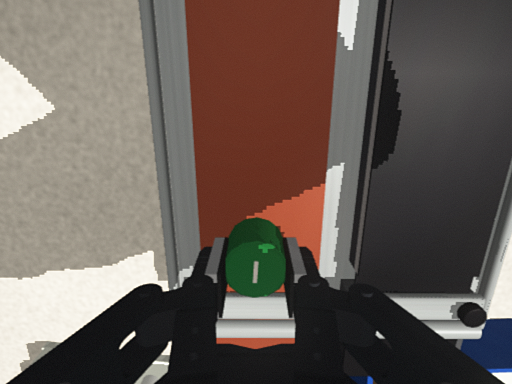

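The wrist view shows the mount at the far end (256,270), just short of the far clamp bar at row ~300, and it has not moved in the jaws. The stroke ran from s≈-90 to +90 mm at 7–8.4 N. Now I lift it.

Request:
play_rows(
  rows=[
    [0,-10,0,0,25],
    [0,-30,0,0,25],
    [0,-60,0,0,25],
    [0,-100,0,0,25],
    [-20,-140,0,0,25],
    [-55,-180,0,0,25],
    [-95,-200,0,0,25],
    [-135,-220,0,0,25],
  ],
)

```text
t: 13.25
position: [671.5, 6.6, 306.4]
orientation: [-0.488, -0.511, 0.514, 0.486]
force: [-0.0, 0.3, -0.2]
grip_width: 28.7
```

```bash
python3 - <<'E'
from h import *
shift((640,-238,330),np.pi/2-0.093)
E
```

```text
t 13.25 pos [671.5   6.6 306.4] F [-0.   0.3 -0.2] w 28.7 y [-1.0e-04 -4.7e-03 -1.0e+00] j [ 0.302  0.325  0.093  0.005 -1.339 -1.823]
shift [-242.8  -22.5   43.9] roll 8.240278150603336
```

Request:
play_rows(
  rows=[
    [-243,-23,44,8.2,25],
    [-243,-23,44,8.2,25],
    [-243,-23,44,8.2,25],
    [-243,-23,44,8.2,25],
    [-243,-23,44,8.2,25],
    [-243,-23,44,8.2,25],
    [-243,-23,44,8.2,25],
  ],
)

```text
t: 13.83
position: [638.3, -244.6, 331.3]
orientation: [0.525, 0.474, -0.477, -0.522]
force: [-0.4, 0.9, -0.5]
grip_width: 28.9
```

```bash
python3 - <<'E'
from h import *
shift((640,-238,330),np.pi/2-0.093)
im,K,E=cam("wrist"); cv2.imwrite("pics/w7.png",im); np.savez("w7.npz",im=im,K=K,E=E)
im,K,E=cam("scene"); cv2.imwrite("pics/s7.png",im);np.savez("s7.npz",im=im,K=K,E=E)
E
```

```text
t 13.83 pos [ 638.3 -244.6  331.3] F [-0.4  0.9 -0.5] w 28.9 y [-3.0e-04 -6.1e-03 -1.0e+00] j [-0.078  0.336  0.162  0.006 -1.397 -1.591]
shift [ 6.8  1.3 -1.1] roll -0.2557217725659791
```

View pics/w7.png

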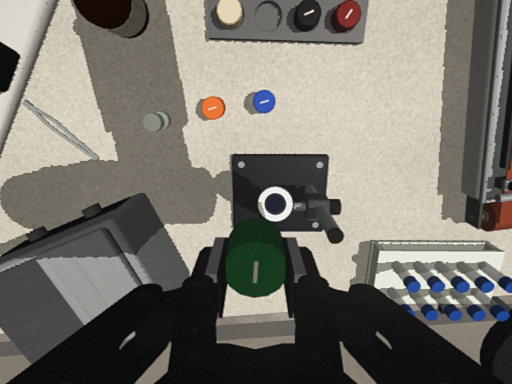

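View pics/s7.png

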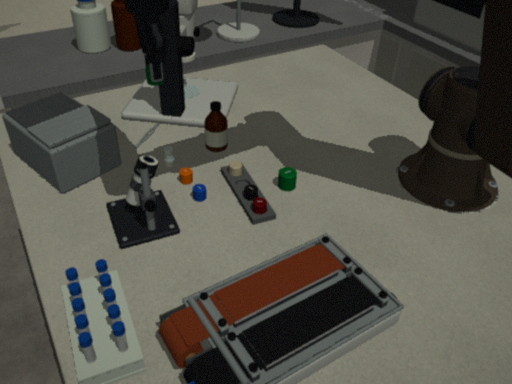

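```bash
python3 - <<'E'
from h import *
w=np.load("w7.npz"); t=np.load("top.npz"); s=np.load("scene.npz")
rs=[ray(t["K"],t["E"],(361.3,118.1)),ray(s["K"],s["E"],(148.2,159.4)),ray(w["K"],w["E"],(275,204.5))]
L=tri(rs); print("lens",L.round(1),tri(rs[1:]).round(1),tri(rs[::2]).round(1))
for n,d in (("t",t),("s",s),("w",w)): print(n,proj(d["K"],d["E"],L).round(1))
print("post top",atz(w["K"],w["E"],(337,236),178).round(1))
for p in [(233,154),(328,154),(328,231),(232,231)]: print("base",atz(w["K"],w["E"],p,8).round(1))
cv2.imwrite("pics/w7c.png",cv2.resize(w["im"][145:245,220:350],None,fx=6,fy=6,interpolation=cv2.INTER_CUBIC))
cv2.imwrite("pics/s7c.png",cv2.resize(s["im"][145:250,100:185],None,fx=7,fy=5.6,interpolation=cv2.INTER_CUBIC))
E
```

```text
lens [ 676.5 -227.8  143.1] [ 676.7 -227.2  143.3] [ 674.6 -227.2  148.3]
t [[360.9 118. ]]
s [[148.3 159.3]]
w [[274.4 204.6]]
post top [ 704.4 -166.3  178. ]
base [ 638.9 -281.     8. ]
base [ 653.  -135.9    8. ]
base [ 783.4 -138.6    8. ]
base [ 768.1 -298.6    8. ]
```

View pics/w7c.png

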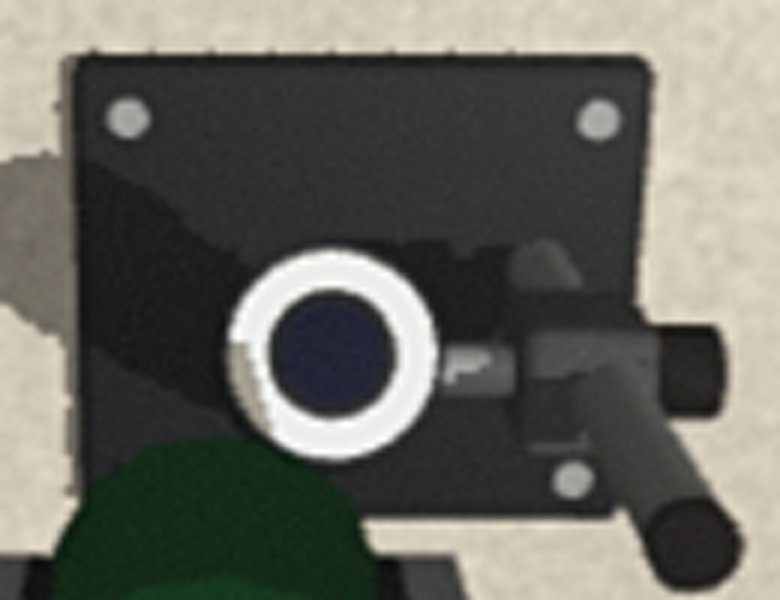

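View pics/s7c.png

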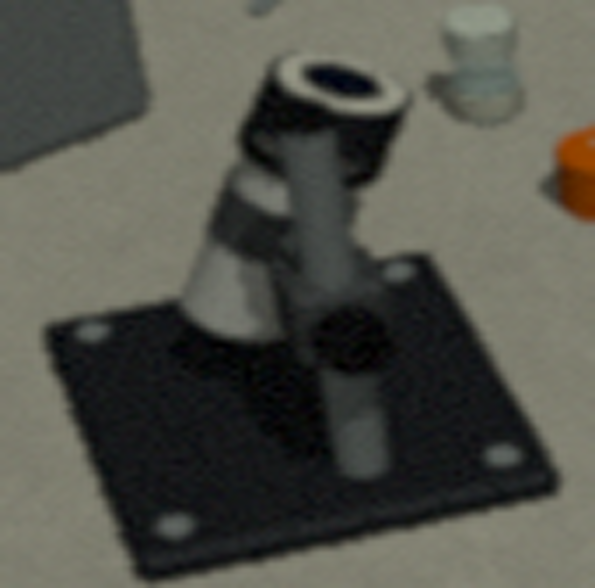

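```bash
cat > ov.py <<'E'
from h import *
t=np.load("top.npz"); s=np.load("scene.npz"); w=np.load("w7.npz")
L=np.array([676.5,-227.8,143.2]); yaw=-0.093
def axes(th,yaw=yaw):
    y=np.array([-np.sin(yaw),np.cos(yaw),0]); h=-np.array([np.cos(yaw),np.sin(yaw),0]); z=np.sin(th)*h+np.cos(th)*np.array([0,0,1.]); return np.cross(y,z),y,z
def circ(th,l,r,yaw=yaw):
    x,y,z=axes(th,yaw); a=np.linspace(0,2*np.pi,60); return L-l*z+r*(np.cos(a)[:,None]*x+np.sin(a)[:,None]*y)
if __name__=="__main__":
    for n,d,box,f in (("s",s,(105,145,175,215),8),("t",t,(330,95,385,135),12)):
        tiles=[]
        for th in (.30,.40,.50):
            x0,y0,x1,y1=box; im=cv2.resize(d["im"][y0:y1,x0:x1],None,fx=f,fy=f,interpolation=cv2.INTER_CUBIC)
            for l,r,c in ((0,22,(0,0,255)),(108,17,(0,255,0)),(108,22,(255,255,0)),(54,17,(255,0,255))):
                p=((proj(d["K"],d["E"],circ(th,l,r))-[x0,y0]+.5)*f).astype(int); cv2.polylines(im,[p],True,c,1)
            tiles.append(cv2.resize(im,None,fx=.47 if n=="s" else .4,fy=.47 if n=="s" else .4) if 0 else im)
        cv2.imwrite(f"pics/ov_{n}.png",cv2.resize(np.hstack(tiles),(790,int(790*tiles[0].shape[0]/tiles[0].shape[1]/3)),interpolation=cv2.INTER_AREA))
E
python3 ov.py
```

```text
(no output)
```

View pics/ov_s.png

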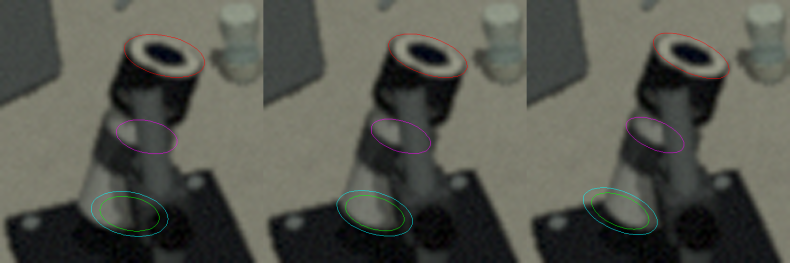

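View pics/ov_t.png

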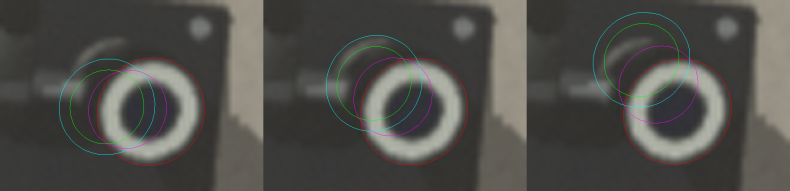

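The lens ring fits at (676.5, -227.8, 143) and the tilt is about 0.41 rad, leaning towards −x with yaw −0.09. The post top is at about (704, -166, 178). Moves can only yaw the tool, so next I'll see, high above everything, what the arm does at its reach limit.

Request:
play_rows(
  rows=[
    [0,0,-60,0,25],
    [0,0,-120,0,25],
    [0,0,-160,0,25],
    [0,0,-200,0,25],
    [0,0,-240,0,25],
    [0,0,-280,0,25],
    [0,0,-300,0,25],
    [0,0,-300,0,25],
  ],
)

```text
t: 14.6
position: [923.7, -263.2, 317.5]
orientation: [0.526, 0.474, -0.477, -0.52]
force: [-35.3, 13.3, 15.0]
grip_width: 28.9
```

```bash
python3 - <<'E'
from h import *
shift((640,-238,330),np.pi/2-0.093)
E
```

```text
t 14.6 pos [ 923.7 -263.2  317.5] F [-35.3  13.3  15. ] w 28.9 y [ 0.0034 -0.0099 -0.9999] j [-0.073  0.966  1.252  0.01  -1.853 -1.589]
shift [ -1.8 -13.7 284.8] roll -0.08027724001248933
```

```bash
python3 - <<'E'
from h import *
im,K,E=cam("wrist"); cv2.imwrite("pics/w8.png",im); np.savez("w8.npz",im=im,K=K,E=E)
shift((640,-238,330),np.pi/2-0.093); print(manip.observe()["wrist_torque"],manip.observe()["qd"])
im,K,E=cam("top"); cv2.imwrite("pics/t8.png",im)
shift((640,-238,330),np.pi/2-0.093)
E
```

```text
t 14.65 pos [ 923.4 -261.8  307. ] F [ -1.8   2.8 -16.1] w 29.1 y [-0.0104 -0.0074 -0.9999] j [-0.072  0.972  1.243  0.008 -1.852 -1.59 ]
shift [ -2.9 -20.2 284.6] roll -0.005188207537610116
[ 0.65665242  0.57156399 -0.0442153 ] [ 0.00322465  0.01651006 -0.06130278 -0.07445664  0.07576504  0.00526784]
t 14.7 pos [ 924.2 -261.4  308.8] F [ 1.5  0.4 -4.6] w 28.6 y [-0.0054 -0.0062 -1.    ] j [-0.072  0.97   1.244  0.007 -1.849 -1.589]
shift [ -3.2 -19.8 285.3] roll 0.022158505213841988
```

View pics/w8.png

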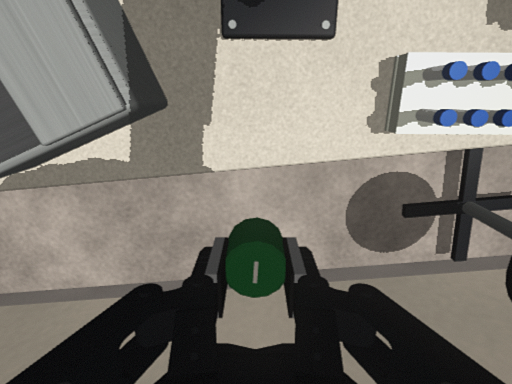

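View pics/t8.png

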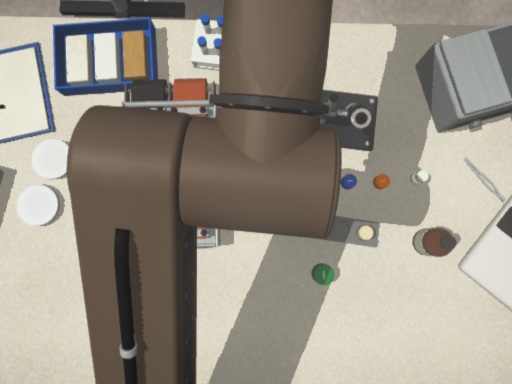

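Request:
play_rows(
  rows=[
    [0,0,-60,0,25],
    [0,0,-100,0,25],
    [0,0,-140,0,25],
    [0,0,-180,0,25],
  ],
)

```text
t: 15.03
position: [960.6, -249.9, 272.8]
orientation: [0.535, 0.48, -0.473, -0.509]
force: [0.6, 0.6, -0.4]
grip_width: 29.2
```

```bash
python3 - <<'E'
from h import *
shift((640,-238,330),np.pi/2-0.093)
E
```

```text
t 15.03 pos [ 960.6 -249.9  272.8] F [ 0.6  0.6 -0.4] w 29.2 y [ 0.0325 -0.0194 -0.9993] j [-0.054  1.014  1.251  0.018 -1.774 -1.605]
shift [-18.5 -67.8 318.2] roll 0.0653194473944141
```

At the reach limit the arm gives up some orientation: the tool tilted outward by 0.035 rad, which is the direction I need, and each later call starts from that tilt. I'll build the tilt up this way, clear of everything.

Request:
play_rows(
  rows=[
    [0,-15,-40,0,25],
    [0,-30,-80,0,25],
    [0,-45,-120,0,25],
    [0,-60,-160,0,25],
    [0,-70,-200,0,25],
    [0,-80,-240,0,25],
    [0,-90,-280,0,25],
    [0,-100,-320,0,25],
  ],
)

```text
t: 15.7
position: [982.5, -227.8, 269.7]
orientation: [0.547, 0.487, -0.466, -0.497]
force: [-0.1, -0.0, -0.6]
grip_width: 28.4
```

```bash
python3 - <<'E'
from h import *
shift((640,-238,330),np.pi/2-0.093)
E
```

```text
t 15.7 pos [ 982.5 -227.8  269.7] F [-0.1 -0.  -0.6] w 28.4 y [ 0.0699 -0.032  -0.997 ] j [-0.026  1.02   1.251  0.031 -1.73  -1.631]
shift [-43.3 -83.8 334.9] roll 0.0284740612111435
```

Request:
play_rows(
  rows=[
    [0,0,-41,0,25],
    [0,0,-83,0,25],
    [0,0,-125,0,25],
    [0,0,-166,0,25],
    [0,0,-208,0,25],
    [0,0,-250,0,25],
    [0,0,-291,0,25],
    [0,0,-333,0,25],
  ],
)

```text
t: 16.37
position: [1021.5, -212.6, 220.9]
orientation: [0.559, 0.494, -0.458, -0.484]
force: [-0.2, 0.3, -0.7]
grip_width: 28.7
```

```bash
python3 - <<'E'
from h import *
shift((640,-238,330),np.pi/2-0.093)
E
```

```text
t 16.37 pos [1021.5 -212.6  220.9] F [-0.2  0.3 -0.7] w 28.7 y [ 0.1081 -0.044  -0.9932] j [-0.005  1.075  1.251  0.043 -1.638 -1.652]
shift [ -64.5 -148.5  363.1] roll -0.025230450813415416
```

```bash
python3 - <<'E'
from h import *
shift((960,30,310),np.pi/2-0.093)
t=np.load("top.npz")
print([atz(t["K"],t["E"],p,z).round(0) for p in ((122,8),(60,8),(185,8)) for z in (0,-500)])
cv2.imwrite("pics/tc.png",cv2.resize(t["im"][0:40,40:260],None,fx=3.5,fy=3.5))
E
```

```text
t 16.37 pos [1021.5 -212.6  220.9] F [-0.2  0.3 -0.7] w 28.7 y [ 0.1081 -0.044  -0.9932] j [-0.005  1.075  1.251  0.043 -1.638 -1.652]
shift [ 232.7 -105.8   72.5] roll -0.025230450813415416
[array([975., 309.,   0.]), array([1249.,  485., -500.]), array([972., 458.,  -0.]), array([1245.,  708., -500.]), array([978., 159.,   0.]), array([1254.,  258., -500.])]
```

View pics/tc.png

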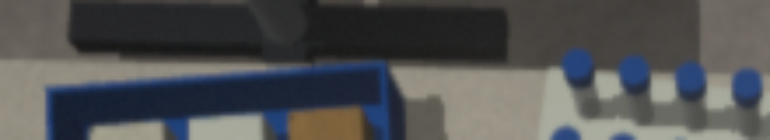

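Request:
play_rows(
  rows=[
    [60,-60,60,0,25],
    [60,-80,72,0,25],
    [100,-106,72,0,25],
    [140,-106,72,0,25],
    [180,-106,72,0,25],
    [215,-106,72,0,25],
    [233,-106,72,0,25],
    [233,-106,72,0,25],
  ],
)

```text
t: 17.03
position: [960.4, 40.6, 310.1]
orientation: [0.557, 0.496, -0.459, -0.483]
force: [0.4, 1.3, -1.5]
grip_width: 28.9
```

```bash
python3 - <<'E'
from h import *
shift((960,30,310),np.pi/2-0.093)
s,T=tool(); print(T[:3,:3].T@np.array([1,0.03,0]))
E
```

```text
t 17.03 pos [960.4  40.6 310.1] F [ 0.4  1.3 -1.5] w 28.9 y [ 0.109  -0.0415 -0.9932] j [ 0.269  0.828  0.925  0.069 -1.574 -1.92 ]
shift [-10.6   0.5  -0.5] roll 0.41716152465566947
[ 0.1154442   0.10773465 -0.98790985]
```

Request:
play_rows(
  rows=[
    [4,0,-25,0,25],
    [7,0,-50,0,25],
    [10,0,-75,0,25],
    [12,0,-100,0,25],
    [15,0,-130,0,25],
    [19,0,-170,0,25],
    [23,0,-210,0,25],
    [28,0,-250,0,25],
  ],
)

```text
t: 17.7
position: [1031.5, 39.8, 284.2]
orientation: [0.567, 0.507, -0.448, -0.471]
force: [-0.3, -0.3, 0.2]
grip_width: 29.0
```

```bash
python3 - <<'E'
from h import *
shift((960,30,310),np.pi/2-0.093)
s,T=tool(); print(T[:3,:3].T@np.array([1,0.03,0]))
E
```

```text
t 17.7 pos [1031.5   39.8  284.2] F [-0.3 -0.3  0.2] w 29.0 y [ 0.1525 -0.0429 -0.9874] j [ 0.253  1.019  1.252  0.08  -1.665 -1.895]
shift [-16.7 -36.   65.6] roll 0.38953548383508185
[ 0.11593114  0.15116629 -0.98214496]
```

Request:
play_rows(
  rows=[
    [5,0,-41,0,25],
    [10,0,-82,0,25],
  ],
)

```text
t: 17.87
position: [1051.3, 39.8, 276.0]
orientation: [0.576, 0.516, -0.436, -0.46]
force: [-0.8, -1.0, -0.4]
grip_width: 28.8
```

```bash
python3 - <<'E'
from h import *
shift((960,30,310),np.pi/2-0.093)
E
```

```text
t 17.87 pos [1051.3   39.8  276. ] F [-0.8 -1.  -0.4] w 28.8 y [ 0.1936 -0.0444 -0.9801] j [ 0.252  1.032  1.252  0.091 -1.612 -1.894]
shift [-18.6 -50.6  81.8] roll 0.37293649663733747
```

Request:
play_rows(
  rows=[
    [5,-5,-41,0,25],
    [10,-10,-82,0,25],
  ],
)

```text
t: 18.03
position: [1067.0, 40.4, 276.8]
orientation: [0.585, 0.525, -0.425, -0.448]
force: [-0.2, 0.1, -1.3]
grip_width: 28.6
```

Request:
play_rows(
  rows=[
    [5,-5,-41,0,25],
    [10,-10,-82,0,25],
  ],
)

```text
t: 18.2
position: [1081.5, 41.3, 280.5]
orientation: [0.594, 0.534, -0.414, -0.436]
force: [0.1, 0.5, -1.9]
grip_width: 28.6
```

```bash
python3 - <<'E'
from h import *
shift((960,30,310),np.pi/2-0.093)
E
```

```text
t 18.2 pos [1081.5   41.3  280.5] F [ 0.1  0.5 -1.9] w 28.6 y [ 0.2735 -0.0478 -0.9607] j [ 0.254  1.039  1.252  0.115 -1.526 -1.897]
shift [-22.4 -61.1 107.4] roll 0.38554449963810816
```

```bash
python3 - <<'E'
from ov import *
import ov
rows=[]
for n,d,box,f in (("s",s,(115,150,165,208),5),("t",t,(338,98,376,132),7)):
    tiles=[]
    for th in (.37,.42,.47):
        x0,y0,x1,y1=box; im=cv2.resize(d["im"][y0:y1,x0:x1],None,fx=f,fy=f,interpolation=cv2.INTER_CUBIC)
        im=cv2.convertScaleAbs(im,alpha=1.6)
        for l,r,c in ((0,22,(0,0,255)),(108,19,(0,255,0))):
            p=((proj(d["K"],d["E"],circ(th,l,r))-[x0,y0]+.5)*f).astype(int); cv2.polylines(im,[p],True,c,1)
        tiles.append(im)
    r=np.hstack(tiles); cv2.imwrite(f"pics/ov2_{n}.png",r)
E
```

```text
(no output)
```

View pics/ov2_s.png

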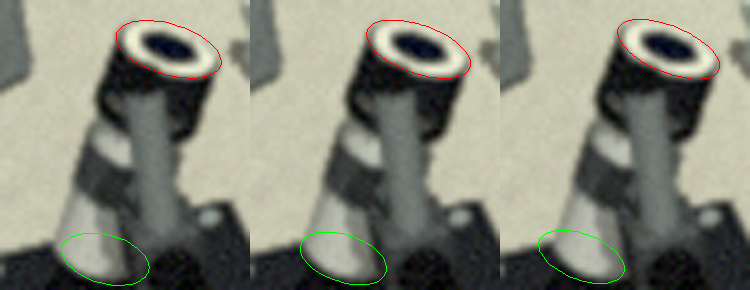

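View pics/ov2_t.png

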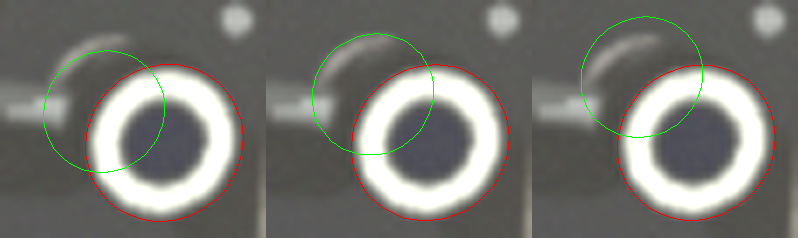

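The overlays at tilt 0.42 rad match the lens ring and the foot of the tube in both views: the arc at top-view crop (350,60) lies on the predicted circle. The target tool axis is y = (0.406, -0.038, -0.913).

Request:
play_rows(
  rows=[
    [7,-5,-41,0,25],
    [14,-10,-82,0,25],
  ],
)

```text
t: 18.37
position: [1095.0, 45.3, 286.4]
orientation: [0.602, 0.543, -0.402, -0.424]
force: [-0.0, -0.1, -0.2]
grip_width: 28.7
```

Request:
play_rows(
  rows=[
    [7,0,-41,0,25],
    [14,0,-82,0,25],
  ],
)

```text
t: 18.53
position: [1110.4, 49.3, 287.6]
orientation: [0.61, 0.552, -0.391, -0.412]
force: [-0.2, 0.9, -0.3]
grip_width: 28.9
```

Request:
play_rows(
  rows=[
    [7,0,-41,0,25],
    [14,0,-82,0,25],
  ],
)

```text
t: 18.7
position: [1124.7, 53.3, 290.4]
orientation: [0.618, 0.56, -0.38, -0.401]
force: [-0.1, -1.1, -0.9]
grip_width: 29.0
```

```bash
python3 - <<'E'
from h import *
shift((960,30,310),np.pi/2-0.093)
E
```

```text
t 18.7 pos [1124.7   53.3  290.4] F [-0.1 -1.1 -0.9] w 29.0 y [ 0.3879 -0.0519 -0.9203] j [ 0.265  1.051  1.251  0.155 -1.399 -1.914]
shift [-37.5 -80.8 141.9] roll 0.4814587985091015
```

Request:
play_rows(
  rows=[
    [20,0,-36,0,25],
  ],
)

```text
t: 18.78
position: [1133.5, 65.1, 293.5]
orientation: [0.624, 0.565, -0.371, -0.393]
force: [-0.1, -1.5, 0.0]
grip_width: 29.0
```

```bash
python3 - <<'E'
from h import *
shift((960,30,310),np.pi/2-0.093)
E
```

```text
t 18.78 pos [1133.5   65.1  293.5] F [-0.1 -1.5  0. ] w 29.0 y [ 0.4128 -0.054  -0.9092] j [ 0.277  1.055  1.251  0.169 -1.372 -1.932]
shift [-50.4 -84.7 147.9] roll 0.3266527736293404
```

```bash
cat >> h.py <<'E'
from scipy.spatial.transform import Rotation as Ro
LENS=np.array([676.5,-227.8,143.2]); ZL=np.array([-.406,.038,.913]); ZL/=np.linalg.norm(ZL)
FOC=LENS+60*ZL; FACE=np.array([0,27.,2])
def fin(up=0):
    s,T=tool(); R=T[:3,:3]; p=FOC+up*ZL-R@FACE; 
    print("t",round(s["t"],2),"pos",s["position"].round(1),"F",s["force"].round(1),"w",round(s["grip_width"],1),"y",R[:,1].round(4),"x",R[:,0].round(3),"j",s["joints"].round(3))
    print("tilt err deg",np.degrees(np.arccos(R[:,1]@-ZL)).round(2),"target",p.round(1),"shift",(R.T@(p-T[:3,3])).round(1))
    print("face at",(T[:3,3]+R@FACE).round(1),"focus",FOC.round(1))
E
python3 - <<'E'
from h import *
fin(100)
E
```

```text
t 18.78 pos [1133.5   65.1  293.5] F [-0.1 -1.5  0. ] w 29.0 y [ 0.4128 -0.054  -0.9092] x [ 0.087  0.996 -0.02 ] j [ 0.277  1.055  1.251  0.169 -1.372 -1.932]
tilt err deg 1.02 target [ 602.2 -220.4  314.7] shift [-331.1 -223.2  452.6]
face at [1142.8   63.8  268.1] focus [ 652.1 -225.5  198. ]
```

Request:
play_rows(
  rows=[
    [-160,-108,220,0,25],
    [-160,-108,220,0,25],
    [-160,-108,220,0,25],
    [-160,-108,220,0,25],
    [-160,-108,220,0,25],
    [-160,-108,220,0,25],
    [-160,-108,220,0,25],
    [-160,-108,220,0,25],
  ],
)

```text
t: 19.45
position: [873.5, -73.4, 304.0]
orientation: [0.624, 0.564, -0.371, -0.393]
force: [0.1, -0.8, 0.9]
grip_width: 29.1
```

```bash
python3 - <<'E'
from h import *
fin(100)
E
```

```text
t 19.45 pos [873.5 -73.4 304. ] F [ 0.1 -0.8  0.9] w 29.1 y [ 0.4126 -0.054  -0.9093] x [ 0.087  0.996 -0.019] j [ 0.188  0.435  0.11   0.175 -0.844 -1.932]
tilt err deg 1.01 target [ 602.2 -220.4  314.7] shift [-170.3 -113.7  231.1]
face at [882.9 -74.7 278.6] focus [ 652.1 -225.5  198. ]
```

Request:
play_rows(
  rows=[
    [-170,-113,231,-5.3,25],
    [-170,-113,231,-5.3,25],
    [-170,-113,231,-5.3,25],
    [-170,-113,231,-5.3,25],
    [-170,-113,231,-5.3,25],
    [-170,-113,231,-5.3,25],
    [-170,-113,231,-5.3,25],
    [-170,-113,231,-5.3,25],
  ],
)

```text
t: 20.12
position: [598.3, -221.4, 315.3]
orientation: [0.606, 0.582, -0.399, -0.367]
force: [-0.6, -0.1, -1.2]
grip_width: 28.9
```

```bash
python3 - <<'E'
from h import *
im,K,E=cam("wrist"); cv2.imwrite("pics/w9.png",im); np.savez("w9.npz",im=im,K=K,E=E)
fin(100)
im,K,E=cam("scene"); cv2.imwrite("pics/s9.png",cv2.resize(im[50:250,60:320],None,fx=3,fy=3)); np.savez("s9.npz",im=im,K=K,E=E)
fin(0)
E
```

```text
t 20.17 pos [ 597.2 -222.1  315.8] F [-3.8  0.5 -1.7] w 28.8 y [ 0.4134 -0.0542 -0.9089] x [ 0.006  0.998 -0.057] j [-0.025  0.033 -0.347  0.063 -0.765 -1.575]
tilt err deg 1.05 target [ 602.2 -220.2  314.7] shift [ 2.   3.  -4.1]
face at [ 606.5 -223.6  290.5] focus [ 652.1 -225.5  198. ]
t 20.22 pos [ 599.4 -221.6  316.1] F [ 1.7 -0.4 -0.2] w 28.5 y [ 0.4142 -0.0545 -0.9085] x [ 0.006  0.998 -0.057] j [-0.024  0.035 -0.344  0.065 -0.763 -1.578]
tilt err deg 1.09 target [ 642.8 -224.   223.3] shift [  3.1 102.3  -1. ]
face at [ 608.8 -223.1  290.7] focus [ 652.1 -225.5  198. ]
```

View pics/w9.png

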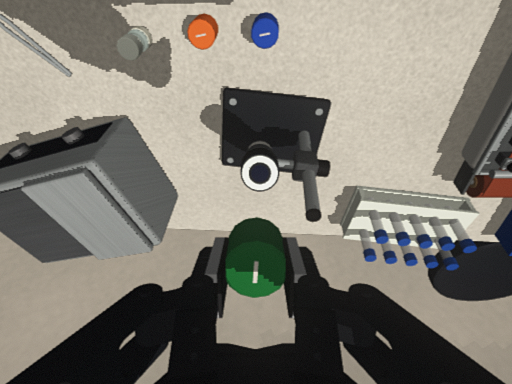

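View pics/s9.png

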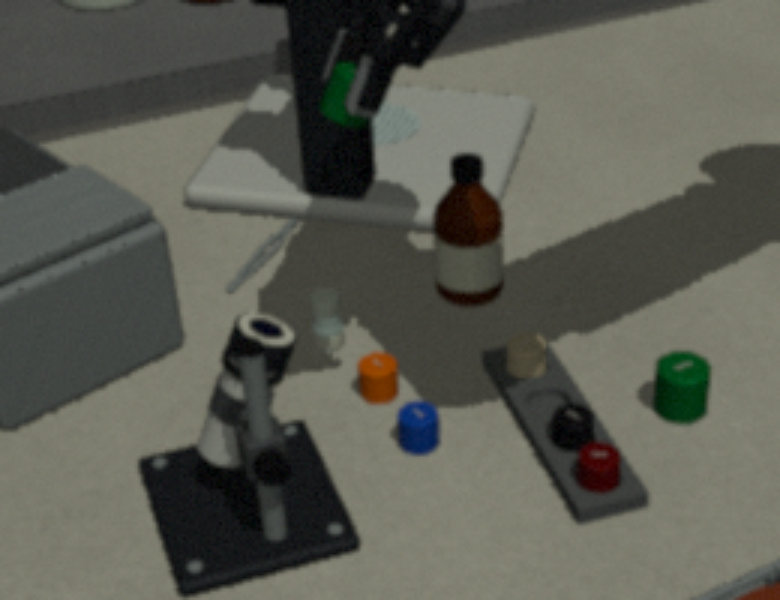

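The wrist view shows the lens ring at (260,173), the post top at (313,214), and the mount unmoved in the jaws at about (256,270). I'll use this new view to refine the lens pose.

```bash
python3 - <<'E'
from ov import *
import ov
w9=np.load("w9.npz")
def ringc(im,x0,y0,x1,y1):
    g=im[y0:y1,x0:x1].min(axis=2); m=(g>175).astype(np.uint8)
    n,lab,st,c=cv2.connectedComponentsWithStats(m); 
    i=1+np.argmax(st[1:,4]); cs,_=cv2.findContours((lab==i).astype(np.uint8),cv2.RETR_EXTERNAL,cv2.CHAIN_APPROX_NONE); e=cv2.fitEllipse(max(cs,key=len)); return (e[0][0]+x0,e[0][1]+y0),e[1],e[2]
c9=ringc(w9["im"],235,148,285,198); print(c9)
rs=[ray(t["K"],t["E"],(361.3,118.1)),ray(s["K"],s["E"],(148.2,159.4)),ray(w["K"],w["E"],(275.2,204.5)),ray(w9["K"],w9["E"],c9[0])]
L=tri(rs); print(L, tri(rs[2:]))
for n,d in (("t",t),("s",s),("w",w),("w9",w9)): print(n,proj(d["K"],d["E"],L).round(1))
ov.L=L
tiles=[]
for th in (.38,.42,.46):
    x0,y0,x1,y1=220,130,330,225; f=2.4*3; im=cv2.resize(w9["im"][y0:y1-45,x0:x0+75],None,fx=3.5,fy=3.5,interpolation=cv2.INTER_CUBIC); im=cv2.convertScaleAbs(im,alpha=1.5); f=3.5
    for l,r,c in ((0,22,(0,0,255)),(108,19,(0,255,0))):
        p=((proj(w9["K"],w9["E"],circ(th,l,r))-[x0,y0]+.5)*f).astype(int); cv2.polylines(im,[p],True,c,1)
    tiles.append(im)
cv2.imwrite("pics/ov3.png",np.hstack(tiles))
E
```

```text
((258.8666076660156, 181.17052459716797), (36.02262496948242, 52.37578582763672), 94.5751724243164)
[ 677.33235399 -226.81909359  146.98758454] [ 667.87941868 -227.08225526  165.95046376]
t [[360.9 117. ]]
s [[147.9 158.1]]
w [[275.5 206.4]]
w9 [[259.5 176.5]]
```

View pics/ov3.png

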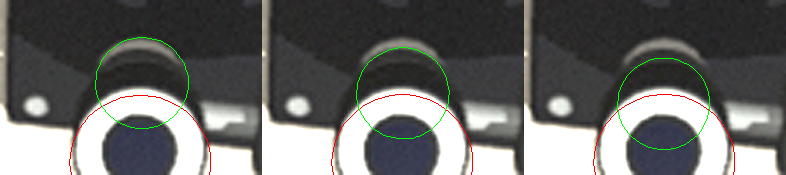

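```bash
python3 - <<'E'
from ov import *
import ov
w9=np.load("w9.npz")
def inner(im,x,y,R=14):
    g=im[y-R:y+R,x-R:x+R].max(axis=2); m=(g<130).astype(np.uint8); n,lab,st,c=cv2.connectedComponentsWithStats(m); i=lab[R,R]; return c[i]+[x-R,y-R],st[i]
c9,a=inner(w9["im"],260,173); cw,b=inner(w["im"],275,204); print(c9,a,cw,b)
rs=[ray(t["K"],t["E"],(361.3,118.1)),ray(s["K"],s["E"],(148.2,159.4)),ray(w["K"],w["E"],cw),ray(w9["K"],w9["E"],c9)]
L=tri(rs); print(L, tri(rs[1:]),tri(rs[2:]))
for n,d in (("t",t),("s",s),("w",w),("w9",w9)): print(n,proj(d["K"],d["E"],L).round(1))
ov.L=L
tiles=[]
for th in (.38,.42,.46):
    x0,y0=220,130; im=cv2.resize(w9["im"][y0:y0+70,x0:x0+75],None,fx=3.5,fy=3.5,interpolation=cv2.INTER_CUBIC); im=cv2.convertScaleAbs(im,alpha=1.5); f=3.5
    for l,r,c in ((0,22,(0,0,255)),(108,19,(0,255,0))):
        p=((proj(w9["K"],w9["E"],circ(th,l,r))-[x0,y0]+.5)*f).astype(int); cv2.polylines(im,[p],True,c,1)
    tiles.append(im)
cv2.imwrite("pics/ov4.png",np.hstack(tiles))
E
```

```text
[259.35164835 172.87912088] [  3   4  22  21 364] [274.89385475 203.48882682] [  4   3  21  22 358]
[ 676.10348792 -227.69572583  142.71670814] [ 676.04470214 -227.36978042  142.66450517] [ 674.96720576 -227.14097768  143.73523062]
t [[360.9 118.2]]
s [[148.5 159.5]]
w [[274.4 204.2]]
w9 [[258.9 173.1]]
```

View pics/ov4.png

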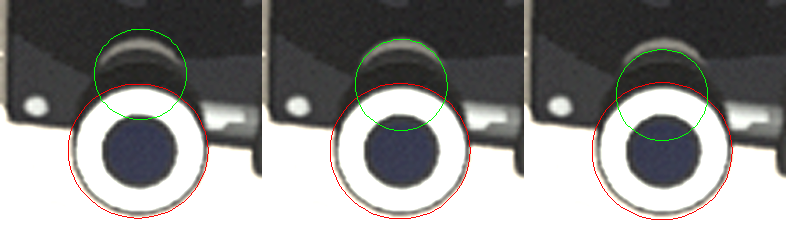

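With four views the lens fits at (676.1, -227.6, 142.8), and the 0.42 tilt is confirmed by the tube-foot arc matching the predicted circle. Now I advance along the lens axis.

Request:
play_rows(
  rows=[
    [2.5,20,-1,0,25],
    [2.5,40,-1,0,25],
    [2.5,58,-1,0,25],
    [2.5,74,-1,0,25],
    [2.5,86,-1,0,25],
    [2.5,94,-1,0,25],
    [2.5,97,-1,0,25],
    [2.5,97,-1,0,25],
  ],
)

```text
t: 20.88
position: [640.7, -224.2, 227.6]
orientation: [0.607, 0.582, -0.399, -0.367]
force: [0.2, -0.0, 0.1]
grip_width: 29.0
```

```bash
sed -i 's/LENS=np.array(\[676.5,-227.8,143.2\])/LENS=np.array([676.1,-227.6,142.8])/' h.py; python3 - <<'E'
from h import *
im,K,E=cam("wrist"); cv2.imwrite("pics/w10.png",im); np.savez("w10.npz",im=im,K=K,E=E)
fin(0)
im,K,E=cam("scene"); cv2.imwrite("pics/s10.png",cv2.resize(im[90:260,70:230],None,fx=3.5,fy=3.5,interpolation=cv2.INTER_CUBIC)); np.savez("s10.npz",im=im,K=K,E=E)
fin(0)
E
```

```text
t 20.93 pos [ 640.7 -224.3  228.4] F [-0.1 -0.6  0.3] w 29.2 y [ 0.4141 -0.0546 -0.9086] x [ 0.006  0.998 -0.057] j [-0.028  0.169 -0.407  0.08  -0.567 -1.595]
tilt err deg 1.09 target [ 642.4 -223.8  222.9] shift [0.8 5.6 0.8]
face at [ 650.1 -225.8  203.1] focus [ 651.7 -225.3  197.6]
t 20.98 pos [ 640.9 -224.3  229. ] F [ 0.   0.1 -0.3] w 28.8 y [ 0.415  -0.0546 -0.9082] x [ 0.006  0.998 -0.057] j [-0.028  0.169 -0.406  0.08  -0.567 -1.595]
tilt err deg 1.12 target [ 642.4 -223.8  222.9] shift [0.9 6.1 1.1]
face at [ 650.2 -225.8  203.7] focus [ 651.7 -225.3  197.6]
```

View pics/s10.png

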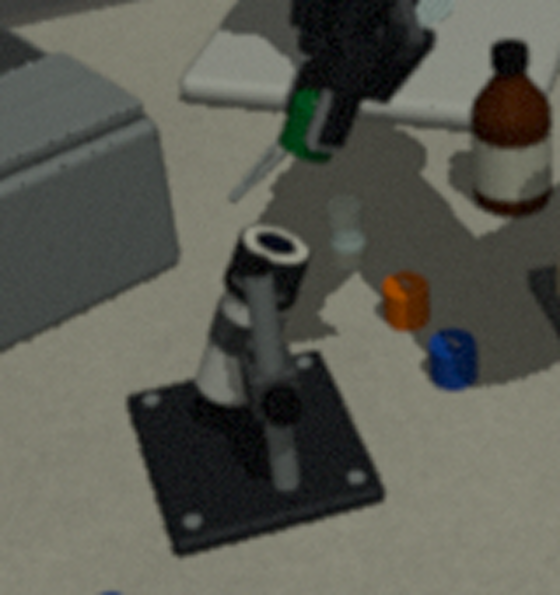

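View pics/w10.png

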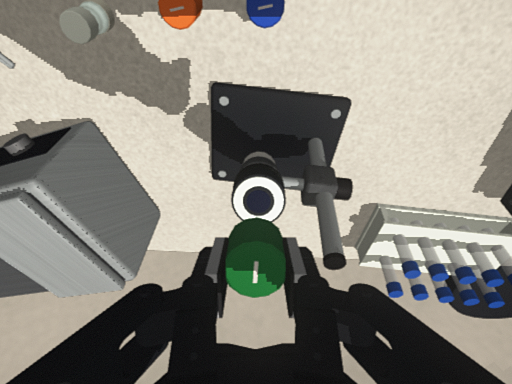

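Request:
play_rows(
  rows=[
    [0.9,2,1,0,25],
    [0.9,4,1,0,25],
    [0.9,6,1,0,25],
    [0.9,6,1,0,25],
    [0.9,6,1,0,25],
    [0.9,6,1,0,25],
  ],
)

```text
t: 21.48
position: [642.4, -223.8, 223.2]
orientation: [0.607, 0.582, -0.398, -0.366]
force: [-0.0, 0.8, -1.3]
grip_width: 29.3
```

```bash
python3 - <<'E'
from h import *
fin(0)
s,T=tool(); R=T[:3,:3]
im,K,E=cam("scene"); it,Kt,Et=cam("top"); iw,Kw,Ew=cam("wrist")
fin(0)
a=np.linspace(0,2*np.pi,60); fc=T[:3,3]+R@FACE
ring=lambda c,n,r:(lambda u:c+r*(np.cos(a)[:,None]*u+np.sin(a)[:,None]*np.cross(n,u)))(np.cross(n,[0.,1,0])/np.linalg.norm(np.cross(n,[0.,1,0])))
out=[]
for im,K,E,(x0,y0,x1,y1),f in ((im,K,E,(120,95,200,195),6),(iw,Kw,Ew,(200,150,320,300),4)):
    b=cv2.convertScaleAbs(cv2.resize(im[y0:y1,x0:x1],None,fx=f,fy=f,interpolation=cv2.INTER_CUBIC),alpha=1.7)
    def dr(P,c,cl=True):
        p=((proj(K,E,P)-[x0,y0]+.5)*f).astype(int); cv2.polylines(b,[p],cl,c,1)
    dr(ring(fc,R[:,1],16),(0,0,255)); dr(ring(fc-30*R[:,1],R[:,1],16),(0,255,255)); dr(ring(LENS,ZL,22),(255,0,255)); dr(np.array([LENS,LENS+60*ZL]),(255,255,0),False)
    out.append(b)
h=600; cv2.imwrite("pics/fin.png",np.hstack([o for o in out])[:600,:960][:, :] if 0 else cv2.resize(np.hstack(out),None,fx=.8,fy=.8,interpolation=cv2.INTER_AREA))
E
```

```text
t 21.48 pos [ 642.4 -223.8  223.2] F [-0.   0.8 -1.3] w 29.3 y [ 0.415  -0.0547 -0.9082] x [ 0.006  0.998 -0.057] j [-0.026  0.176 -0.413  0.083 -0.553 -1.599]
tilt err deg 1.12 target [ 642.4 -223.8  222.9] shift [-0.   0.2  0.2]
face at [ 651.8 -225.3  197.8] focus [ 651.7 -225.3  197.6]
t 21.63 pos [ 642.5 -223.8  223.2] F [-0.2  0.1  0.5] w 28.8 y [ 0.4151 -0.0547 -0.9081] x [ 0.006  0.998 -0.058] j [-0.027  0.176 -0.413  0.083 -0.553 -1.599]
tilt err deg 1.12 target [ 642.4 -223.8  222.9] shift [0.  0.2 0.2]
face at [ 651.8 -225.3  197.8] focus [ 651.7 -225.3  197.6]
```

View pics/fin.png

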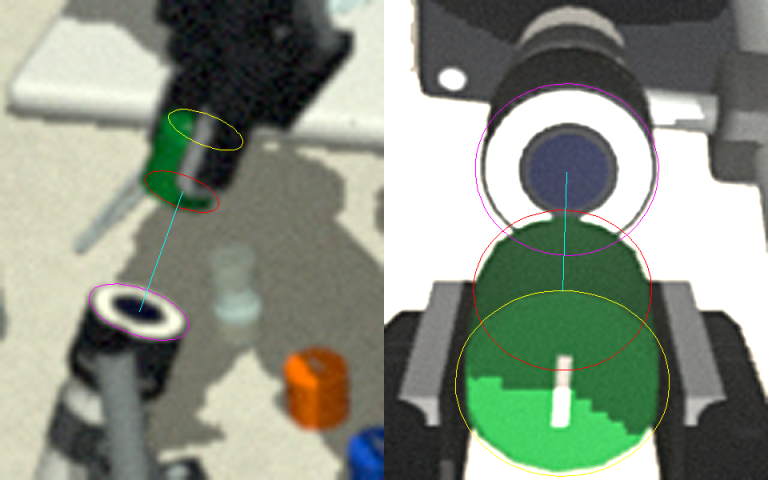

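```bash
python3 - <<'E'
from h import *
s,_=tool(); print(s["qd"].round(4),s["force"].round(1),s["grip_width"])
print(manip.sign_off())
E
```

```text
[-0.0001  0.0008  0.      0.0001  0.0004 -0.0003] [-0.2  0.1  0.5] 28.758313442440294
the job is handed in; nothing more can be done
None
```

The green mount was ground on the fine strip and is now held at the inspection camera. I handed the job in at about 21.7 s of the 54 s allowed.

- **Pick and grind:** I took the small green mount from the rack, gripping across the row. It was set flat at the near end of the fine strip and pushed in one stroke of about 180 mm, roughly −90 to +90 mm from the strip's centre. Speed was 30 mm/s and the normal force read 6.8–8.4 N.
- **Tilting the tool:** The moves can only turn the tool about its own axis, so I got the tilt by repeatedly asking for poses just out of reach, held high up and past the bench edge. I then carried the mount to the lens at that tilt.
- **Last checks:**
  - The face centre is within about 0.3 mm of my computed focus point, 60 mm in front of the lens. The lens position comes from four views that agree to about 2 mm.
  - The face is about 1.1° off square, mostly sideways, and I left that uncorrected.
  - Joint speeds were near zero and the contact force about 0 N. Overlays in the scene and wrist pictures match the mount and lens, with clear space around them.
- **Disagreements:**
  - The gripper reads 28.8 mm on a 32 mm mount. I take this to be the soft pads sinking in, since the wrist picture shows the mount's sides covered by the pads.
  - At the reach limit, joint 3 repeatedly read 1.251–1.252 rad against its stated limit of 1.25.
  - The first fast stop there gave a brief wrist-force reading of about 40 N. Pictures showed no contact and the force died away.

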